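# Turn the salsa jug to its pouring gap and fold the station cover down onto it

## Task

Get the salsa station ready for the break: turn the tall lidded jug where it stands so that its spout points squarely to the front, out over the pouring gap in its bay (within about 10 degrees), and only then fold the stiff-hinged cover slowly and gently down until the pad on its underside really rests on the jug's lid handle and it stays there. Do not slam the cover or press it hard onto the jug, leave the jug standing upright in its bay, and leave the tub and the things on the counter alone.

Things in the scene. Friction and masses are not known exactly. Their poses are not given: they have to be found in the camera images.
- station: open stainless box fixed to the counter, 250 (x) x 300 (y) x 95 mm high, floor 6 mm up; origin at the centre of its underside; x axis from the front wall to the rear wall, z up. A middle wall parts it into left and right bays, 142 mm wide inside: jug in one, tub in the other. The front wall (x = -122) has a pouring gap, 54 mm wide, 30 mm deep, at y = +73 and -73.
- cover: metal plate 210 (x) x 290 (y) x 8 mm, 0.5 kg, hinged at the station's rear. Origin on the hinge, mid-width, x = +120, z = 135 mm of the station. Plate from x = -2 to -212 mm, underside z = 0, outer face z = +8. Angle = rotation about +y against the station: 0 shut, pi/2 upright; starts leaning back, away from the front, at 1.8 to 2.05 rad (limit 2.1), outer face to the rear.
- cover_edge (a point): middle of the cover's free edge, on the outer face, 212 mm from the hinge. Pushed here from behind it takes about 5 N to start the cover, from above near the end 1 to 3 N
- cover_hinge (a point): middle of the hinge line, 135 mm above the counter. The hinge is stiff (friction about 0.7 N m): the cover stays wherever it is left, even just above the jug. A rest pad (170 x 250 mm) on screws under the cover meets the jug's handle; its lower face is 8 to 20 mm below the cover's underside, set differently each time (cannot be moved by hand), so the contact must be felt; at 0.2 to 0.45 rad
- jug: round ceramic jug, 90 mm diameter, flat lid 109 mm above its foot, about 0.7 kg, loose; origin at the centre of its foot, z up; spout along its own -x. Its x axis is along the station's x when the spout is square to the front; it starts turned 0.5 to 1.3 rad from that, counter-clockwise seen from above. Turn it by the bar handle on its lid.
- jug_spout (a point): tip of the spout, 66 mm from the jug's axis, 98 mm above its foot; the spout is 26 mm wide, 14 mm high
- jug_handle (a point): centre of the top of the upright bar handle on the lid: 40 mm long along the jug's x, 16 mm thick in y, 40 mm high (109 to 149 mm above the foot)
- tub: low open ceramic tub, 92 mm diameter, 70 mm high, in the other bay; origin at the centre of its foot. Leave alone
- squeeze: upright plastic squeeze bottle, 60 mm diameter, 190 mm high, on the counter to the left; origin under its foot. Leave alone
- cups: stack of clear cups, 84 mm diameter, 150 mm high, to the right; origin under its foot. Leave alone
- napkins: steel napkin holder 110 x 130 x 110 mm to the right; origin under its foot. Leave alone
Not all that is in view belongs to the job. What is shaped like the jug but green is not meant.

How it is judged:
By the outcome, as a careful person would: the job done as asked, in the order asked, and still so for the second after the job is handed in, with the robot touching nothing.
It also fails if it takes over 64 s, if anything falls off the work surface, if the arm or the gripper's body presses on something with over 40 N, if the wrist force passes 120 N, or if a joint passes its speed limit or range.

## Robot

A 6-joint arm with a two-finger parallel gripper is mounted at the origin on the work surface. World frame = base frame: x ahead of the robot, y to its left, z up, the work surface at z = 0. Lengths are in m, angles in degrees, forces in N, time in s.
With the tool pointing down it reaches from about 0.325 to 0.85 m from the base axis. Payload 15.5 kg.
Tool frame: the origin (TCP) lies midway between the tips of the shut fingers; the grasp point (between the pads) lies 19 mm behind it; y points along the fingers, x is the direction in which the jaws open and shut, and the axes are right-handed (so a half turn about y gives the same grasp; the last joint's range is limited). The gripper opens to 91 mm and grips with 3 to 60 N. Pads are 32 mm wide; open, the fingers measure 118 mm over their backs; the gripper's body (76 mm by 178 mm) begins 60 mm behind the grasp point.
Start: joints at [57.955, 28.281, 77.091, -0, 74.628, -5.472], TCP at [0.28, 0.559, 0.214] pointing down, gripper open.
Joint ranges: [-166.48, 166.48], [-47.26, 123.95], [12.59, 153.08], [-70.14, 250.14], [6.76, 159.57], [-176.63, 176.63]. Speed limits (degrees/s): [108.29, 108.29, 147.25, 172.46, 172.46, 172.46].

## Interface

Orientations are given as a 3x3 rotation matrix whose columns are the frame's x, y, z axes.
In Python, from bench import ctrl gives the robot as it stands. The module is installed in compiled form; this text tells all that it offers. Calls block until the motion is done:
- ctrl.goto(position, orientation): joint-space move of the TCP to a pose.
- ctrl.move_l(position, vel=0.15, ori=None, contact_N=None): straight line of the TCP; ori=None keeps the orientation; vel is the mean speed in m/s. With contact_N (N) it stops when the force on the tool has changed by that much, and returns True; else False.
- ctrl.movej(angles): joint-space move.
- ctrl.command_gripper(opening): opening from 0.0 (shut) to 1.0 (fully open); the grip force is fixed at half the most; returns when the fingers have stopped.
- ctrl.sleep(seconds).
- ctrl.ik(position, orientation): joint angles nearest the present ones, or None.
- ctrl.read_camera(name): name is "scene" or "top" or "wrist"; returns the picture (400x640x3 uint8, blue, green, red); there is no depth.
- ctrl.camera_params(name): a dict with "fx", "fy", "cx", "cy" (pixels), "D" ([k1, k2, p1, p2, k3] as OpenCV has them; the pictures are not rectified), "pose" (4x4, takes a point from camera to world coordinates); the wrist camera has in their place "T_tool_cam" (4x4, takes a point from camera to tool coordinates, whose origin is the TCP and whose axes are the tool frame's). Camera axes: x right, y up, looking along -z (the intrinsics and any distortion apply to the point x, -y, -z); pixel columns grow to the right and rows downward; lengths in m; the calibration is good to about 2 mm. A picture is of the moment at which its call begins: read the wrist's pose just before it. camera_params takes no time and is no camera call.
A pose or a line that the arm cannot do raises ctrl.MotionError and nothing moves.
- ctrl.sign_off(): hands the job in, once; it reports no verdict.
Readings, each from a call of its own:
- ctrl.current_t(): time.
- ctrl.current_q(): joint angles.
- ctrl.current_dq(): joint speeds.
- ctrl.current_effort(): joint torques, N m.
- ctrl.current_tool_pos(): TCP position.
- ctrl.current_eef_rot(): TCP orientation.
- ctrl.current_contact_force(): force on the tool from outside, world axes, zero at the start.
- ctrl.current_wrist_torque(): the same for the moment, N m.
- ctrl.current_grip_width(): opening from 0.0 (shut) to 1.0 (fully open).
Only numpy, scipy, OpenCV 4.12 (cv2) and the standard library are available. Lean on these libraries where they do the work, as an engineer would, in place of code of your own. Each camera call takes 0.05 s, during which the arm holds its last target.

## Working session

There is one attempt and no reset: what is moved stays moved. The work goes in short steps, each a Python script; the robot and the scene stay as the last script left them, time stands still between calls to the robot, and variables do not carry over. Pictures are saved under pics/ and viewed, and the job is handed in when it is done.

```bash
mkdir -p pics; ls; python3 - <<'E'
from bench import ctrl
import cv2,numpy as np
np.set_printoptions(precision=4,suppress=True)
print(ctrl.current_t())
for n in ["scene","top","wrist"]:
    cv2.imwrite(f"pics/a_{n}.png",ctrl.read_camera(n)); print(n,ctrl.camera_params(n))
print(ctrl.current_eef_rot(),ctrl.current_tool_pos())
E
```

```text
pics
0.0
scene {'fx': 498.11781901290016, 'fy': 498.11781901290016, 'cx': 317.65324247979856, 'cy': 199.24046260364463, 'D': array([-0.0933,  0.    ,  0.    ,  0.    ,  0.    ]), 'pose': array([[ 0.4174,  0.8638, -0.2824,  0.1698],
       [-0.9087,  0.3947, -0.1356, -0.223 ],
       [-0.0057,  0.3132,  0.9497,  1.5062],
       [ 0.    ,  0.    ,  0.    ,  1.    ]])}
top {'fx': 372.6820575417724, 'fy': 372.6820575417724, 'cx': 321.5812570163699, 'cy': 204.31741034302866, 'D': array([-0.0617,  0.    ,  0.    ,  0.    ,  0.    ]), 'pose': array([[ 0.0152,  0.9974, -0.0705,  0.4979],
       [-0.9998,  0.016 ,  0.011 , -0.0288],
       [ 0.0121,  0.0703,  0.9975,  1.0857],
       [ 0.    ,  0.    ,  0.    ,  1.    ]])}
wrist {'fx': 289.2815539135793, 'fy': 289.2815539135793, 'cx': 321.4339516154837, 'cy': 206.52994779516962, 'D': array([-0.0496,  0.    ,  0.    ,  0.    ,  0.    ]), 'T_tool_cam': array([[ 1.    ,  0.0002,  0.0004,  0.0008],
       [ 0.0003,  0.2931, -0.9561, -0.1718],
       [-0.0003,  0.9561,  0.2931,  0.0848],
       [ 0.    ,  0.    ,  0.    ,  1.    ]])}
[[ 0.4474 -0.0005 -0.8944]
 [ 0.8944 -0.0008  0.4474]
 [-0.0009 -1.      0.0001]] [0.2795 0.5587 0.2135]
```

View pics/a_scene.png

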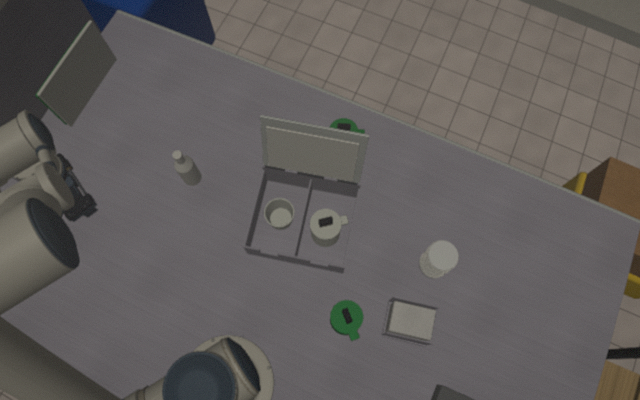

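View pics/a_top.png

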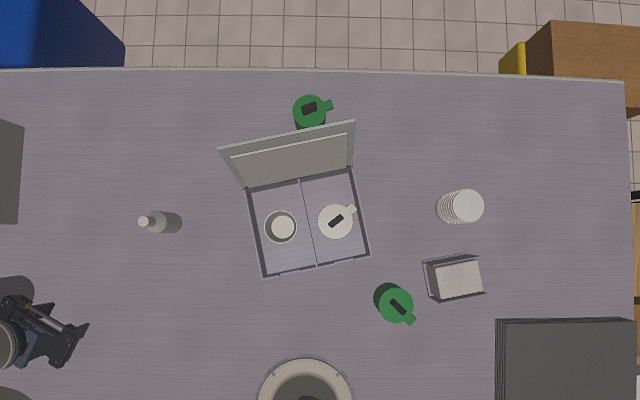

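View pics/a_wrist.png

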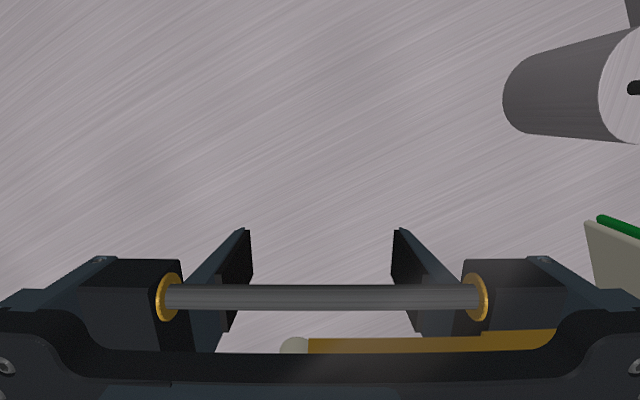

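```bash
python3 - <<'E'
import cv2
a=cv2.imread("pics/a_top.png")[110:290,210:380]; b=cv2.imread("pics/a_scene.png")[110:280,235:385]
cv2.imwrite("pics/b1.png",cv2.resize(a,None,fx=3.3,fy=3.3,interpolation=cv2.INTER_CUBIC))
cv2.imwrite("pics/b2.png",cv2.resize(b,None,fx=3.5,fy=3.5,interpolation=cv2.INTER_CUBIC))
E
```

```text
(no output)
```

View pics/b1.png

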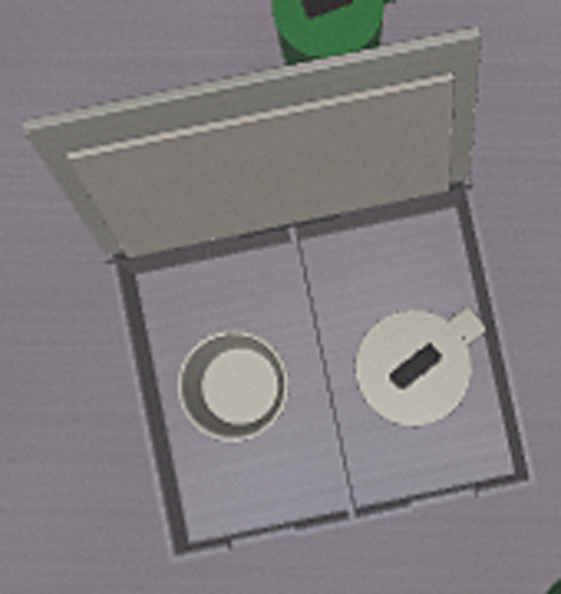

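View pics/b2.png

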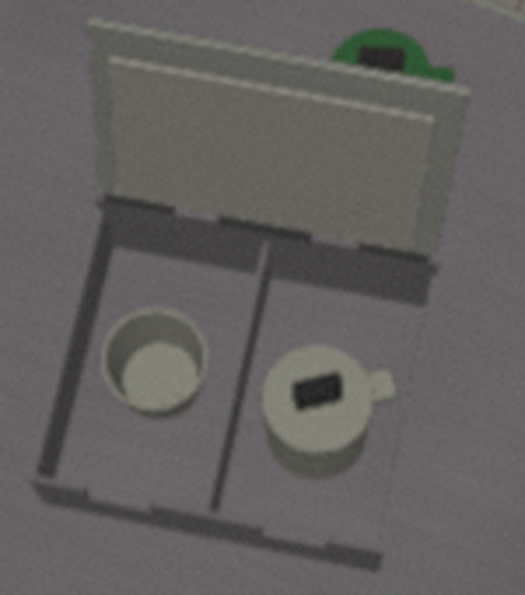

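```bash
cat > h.py <<'E'
import cv2,numpy as np
from scipy.optimize import least_squares
np.set_printoptions(precision=4,suppress=True)
from bench import ctrl
def proj(n,P,T=None):
    c=ctrl.camera_params(n); 
    if T is None: T=c['pose'] if 'pose' in c else None
    if T is None:
        W=np.eye(4); W[:3,:3]=ctrl.current_eef_rot(); W[:3,3]=ctrl.current_tool_pos(); T=W@c['T_tool_cam']
    p=(np.atleast_2d(P)-T[:3,3])@T[:3,:3]; p=p*[1,-1,-1]
    K=np.array([[c['fx'],0,c['cx']],[0,c['fy'],c['cy']],[0,0,1]])
    return cv2.projectPoints(p.reshape(-1,1,3).astype(float),np.zeros(3),np.zeros(3),K,np.array(c['D'],float))[0].reshape(-1,2)
def Rz(a): return np.array([[np.cos(a),-np.sin(a),0],[np.sin(a),np.cos(a),0],[0,0,1]])
def S(s,P): return np.atleast_2d(P)@Rz(s[2]).T+[s[0],s[1],0]
def cov(th,P): # cover-frame -> station frame
    c,s_=np.cos(th),np.sin(th); R=np.array([[c,0,s_],[0,1,0],[-s_,0,c]])
    return np.atleast_2d(P)@R.T+[.12,0,.135]
def jug(j,P): return np.atleast_2d(P)@Rz(j[2]).T+[j[0],j[1],.006]  # world
E
cat > fit.py <<'E'
from h import *
u1=lambda p:np.array(p)/3.3-.35+[210,110]
u2=lambda p:np.array(p)/3.5-.36+[235,110]
R=np.array([[-.125,.15,.095],[-.125,-.15,.095]])
C=np.array([[-.212,.145,0],[-.212,-.145,0],[-.212,.145,.008],[-.212,-.145,.008]])
J=np.array([[0,0,.109],[-.066,0,.098+.0],[0,0,.149]])
def res(v):
    s=v[:3];j=v[4:7]
    return np.r_[(proj('top',S(s,R))-u1([(177,553),(529,479)])).ravel(),(proj('scene',S(s,R))-u2([(38,483),(382,558)])).ravel(),
     (proj('top',S(s,cov(v[3],C[:2])))-u1([(29,134),(478,40)])).ravel(),
     (proj('scene',S(s,cov(v[3],C[:2])))-u2([(92,28),(465,97)])).ravel(),
     (proj('top',jug(j,J))-u1([(414,367),(478,323),(416,362)])).ravel(),
     (proj('scene',jug(j,J))-u2([(317,398),(394,385),(318,385)])).ravel()]
from scipy.optimize import least_squares
r=least_squares(res,[.55,0,.2,1.9,.5,-.05,2],loss='soft_l1')
v=r.x; print(v, v[6]-v[2]); print(res(v).reshape(-1,2))
np.save('v.npy',v)
def draw(n,o,f,name):
    im=cv2.imread(f"pics/a_{n}.png")[o[1]:o[1]+175,o[0]:o[0]+170]; im=cv2.resize(im,None,fx=3.4,fy=3.4,interpolation=cv2.INTER_CUBIC)
    def pl(P,c,cl=True):
        q=((proj(n,P)-o+.5)*3.4).astype(np.int32); cv2.polylines(im,[q],cl,c,1,cv2.LINE_AA)
    s=v[:3];j=v[4:7]
    pl(S(s,[[a,b,.095] for a,b in [(-.125,.15),(-.125,-.15),(.125,-.15),(.125,.15)]]),(0,0,255))
    for y in(.073,-.073):
        pl(S(s,[[-.125,y+.027,.095],[-.125,y+.027,.065],[-.125,y-.027,.065],[-.125,y-.027,.095]]),(0,255,255),False)
    for z in(0,.008): pl(S(s,cov(v[3],[[-.212,.145,z],[-.212,-.145,z],[-.002,-.145,z],[-.002,.145,z]])),(255,0,0))
    t=np.linspace(0,6.28,40)
    pl(jug(j,np.c_[.045*np.cos(t),.045*np.sin(t),0*t+.109]),(0,255,0))
    for z in(.109,.149): pl(jug(j,[[a,b,z] for a,b in [(-.02,.008),(-.02,-.008),(.02,-.008),(.02,.008)]]),(255,0,255))
    pl(jug(j,[[a,b,.105] for a,b in [(-.04,.013),(-.066,.013),(-.066,-.013),(-.04,-.013)]]),(255,255,0))
    cv2.imwrite(name,im)
draw('top',(210,110),1,'pics/c1.png');draw('scene',(225,110),1,'pics/c2.png')
E
python3 fit.py
```

```text
[ 0.5229 -0.0039  0.2269  1.8153  0.5252 -0.0747  2.1995] 1.972548243435262
[[-1.2847  2.1249]
 [ 3.0924  0.4402]
 [-2.2007 -0.7569]
 [ 1.1361 -1.4828]
 [-0.9135  0.0051]
 [ 2.3803 -0.6873]
 [-1.5207  0.0561]
 [ 1.2844  0.4017]
 [-0.2485 -0.5005]
 [ 0.5187 -1.4296]
 [-0.0912  0.577 ]
 [-0.1202  0.1576]
 [-0.044   0.5492]
 [-0.285   0.0851]]
```

View pics/c1.png

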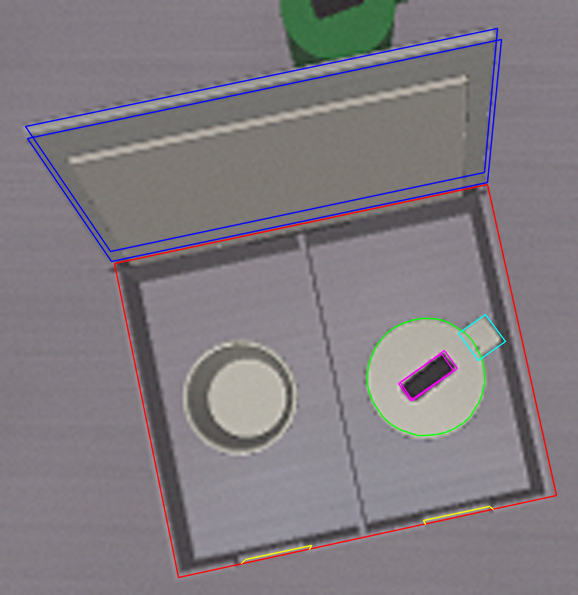

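View pics/c2.png

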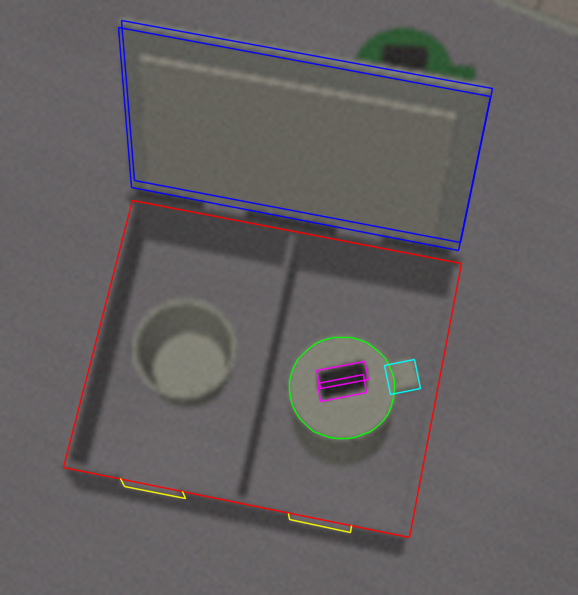

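The jug meant is the white one, at top (335,221) and scene (325,225). It is white, it has a lid and spout, and it stands in the right bay. The two green look-alikes are at top (310,110) and (396,305), and they stand outside the station. The crop confirms this. The spout, at top (352,209), points to the rear right, about 113° counter-clockwise from the front. That is more than the stated 0.5–1.3 rad, so I'll check it with a close wrist view first.

```bash
cat >> h.py <<'E'
def down(a): 
    c,s=np.cos(a),np.sin(a); return np.array([[c,0,-s],[s,0,c],[0,-1,0]])
E
python3 - <<'E'
from h import *
v=np.load('v.npy'); j=v[4:7]
ctrl.move_l([.28,.559,.40],vel=.3)
a=j[2]-np.pi/2
for A in(a,v[2]-np.pi/2): print(np.degrees(A),ctrl.ik([j[0],j[1],.13],down(A)))
ctrl.goto([j[0],j[1],.40],down(a))
ctrl.move_l([j[0],j[1],.24],vel=.25)
im=ctrl.read_camera('wrist'); cv2.imwrite('pics/d0.png',im)
def pl(P,c,cl=True):
    cv2.polylines(im,[proj('wrist',P).astype(np.int32)],cl,c,1,cv2.LINE_AA)
s=v[:3]
pl(S(s,[[x,b,.095] for x,b in [(-.125,.15),(-.125,-.15),(.125,-.15),(.125,.15)]]),(0,0,255))
t=np.linspace(0,6.28,40)
pl(jug(j,np.c_[.045*np.cos(t),.045*np.sin(t),0*t+.109]),(0,255,0))
for z in(.109,.149): pl(jug(j,[[x,b,z] for x,b in [(-.02,.008),(-.02,-.008),(.02,-.008),(.02,.008)]]),(255,0,255))
pl(jug(j,[[x,b,.105] for x,b in [(-.04,.013),(-.066,.013),(-.066,-.013),(-.04,-.013)]]),(255,255,0))
cv2.imwrite('pics/d1.png',im); print(ctrl.current_t(),ctrl.current_tool_pos(),ctrl.current_q())
E
```

```text
36.02094581785215 [-14.5493  26.6607  96.1284   0.      57.2109 -50.5702]
-76.99774341693245 [-14.5493  26.6607  96.1284  -0.      57.2109  62.4484]
4.175 [ 0.5261 -0.0748  0.2415] [-14.5308  19.0702  88.1649   0.001   72.6302 -50.5689]
```

View pics/d0.png

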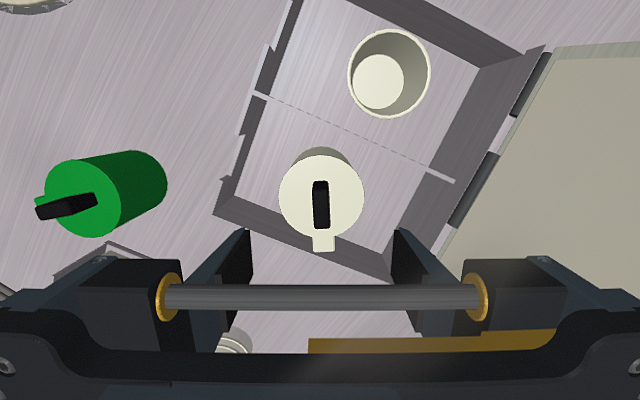

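View pics/d1.png

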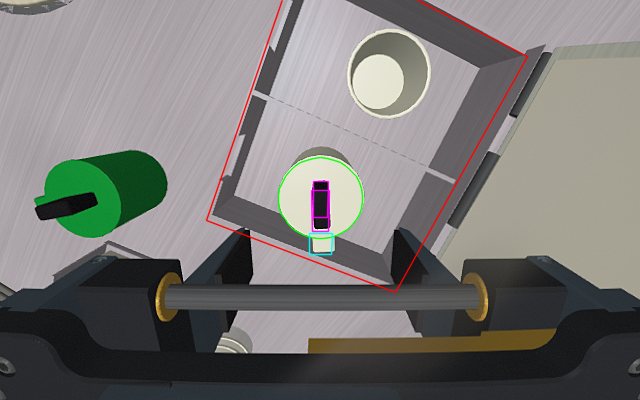

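```bash
python3 - <<'E'
import cv2
a=cv2.imread("pics/d0.png")[0:300,195:560]
cv2.imwrite("pics/d2.png",cv2.resize(a,None,fx=2.0,fy=2.0,interpolation=cv2.INTER_CUBIC))
E
```

```text
(no output)
```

View pics/d2.png

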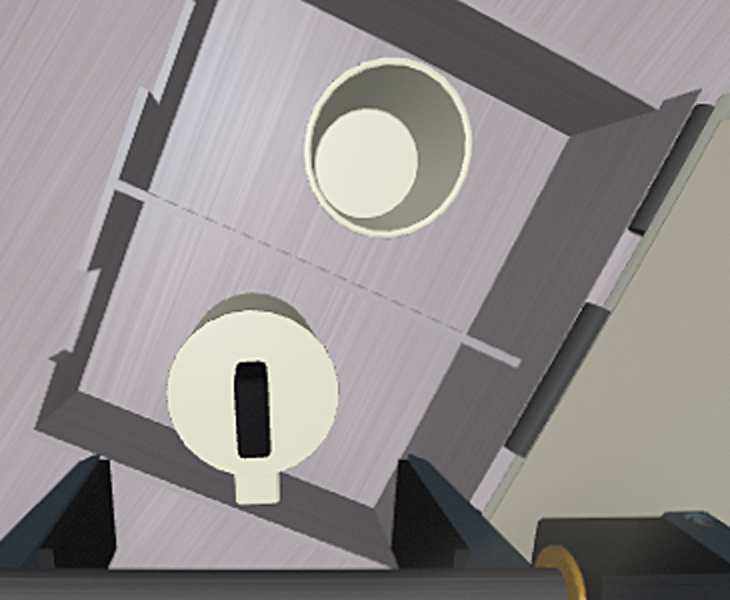

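```bash
python3 - <<'E'
from h import *
v=np.load('v.npy')
w=lambda p:np.array(p)/2-.25+[195,0]
t=lambda p:np.array(p)/3.4-.35+[210,110]
h=.144
I=np.array([[-.119,-h,.095],[.119,h,.095]]); It=np.array([[-.119,h,.095],[-.119,-h,.095],[.119,h,.095]])
G=np.array([[-.119,-.073-.027,.095],[-.119,-.073+.027,.095]])
def res(q):
    s=q[:3]; return np.r_[(proj('wrist',S(s,I))-w([(36,428),(702,90)])).ravel(),
     (proj('wrist',S(s,G))-w([(68,351),(100,269)])).ravel(),
     (proj('top',S(s,It))-t([(185,568),(545,492),(119,270)])).ravel()]
r=least_squares(res,v[:3],loss='soft_l1'); print(r.x,res(r.x).reshape(-1,2)); v[:3]=r.x
# cover angle refit using top and scene outer points
u1=lambda p:np.array(p)/3.4-.35+[210,110]; u2=lambda p:np.array(p)/3.4-.35+[225,110]
C=np.array([[-.212,.145,.008],[-.212,-.145,.008]])
rc=lambda q:np.r_[(proj('top',S(v[:3],cov(q[0],C)))-u1([(26,127),(496,32)])).ravel(),(proj('scene',S(v[:3],cov(q[0],C)))-u2([(122,22),(491,91)])).ravel()]
r=least_squares(rc,[1.8]); print(r.x,rc(r.x).reshape(-1,2)); v[3]=r.x[0]
# jug in wrist: spout end center, lid handle top
J=np.array([[-.066,0,.105],[-.02,-.008,.149],[-.02,.008,.149],[.02,.008,.149],[.02,-.008,.149]])
rj=lambda q:(proj('wrist',jug(q,J))-w([(257,503),(240,457),(271,457),(269,363),(235,363)])).ravel()
r=least_squares(rj,v[4:7],loss='soft_l1'); print(r.x,v[4:7]);print(rj(r.x).reshape(-1,2))
np.save('v2.npy',v)
E
```

```text
[0.5223 0.0057 0.2405] [[  5.3193  -0.5813]
 [-20.4056   4.5478]
 [  0.2127   3.5355]
 [ -1.0402  -1.2306]
 [ -3.1683   0.6645]
 [ -2.7568  -1.5427]
 [ -2.7486   0.6562]]
[1.7992] [[-5.6756  2.6379]
 [-5.1805 -0.4269]
 [-5.0592 -0.4007]
 [-4.3036 -2.0981]]
[ 0.5248 -0.0692  2.1997] [ 0.5252 -0.0747  2.1995]
[[ -0.0023  -0.7891]
 [ 17.2754  -1.3314]
 [-14.9787  -1.3216]
 [-14.2626   4.7794]
 [ 20.2394   4.7732]]
```

```bash
python3 - <<'E'
from h import *
v=np.load('v.npy')
w=lambda p:np.array(p)/2-.25+[195,0]
t=lambda p:np.array(p)/3.4-.35+[210,110]
h=.145; f=.119
I=np.array([[-f,-h,.095],[-f,-.1,.095],[-f,-.046,.095],[-f,.046,.095],[-f,0,.095]])
It=np.array([[-f,h,.095],[-f,-h,.095]])
C=np.array([[-.212,.145,.008],[-.212,-.145,.008]])
u2=lambda p:np.array(p)/3.4-.35+[225,110]
def res(q):
    s=q[:3]; return np.r_[(proj('wrist',S(s,I))-w([(36,428),(62,353),(98,269),(156,98),(129,195)])).ravel(),
     (proj('top',S(s,It))-t([(185,568),(545,492)])).ravel(),
   (proj('top',S(s,cov(q[3],C)))-t([(26,127),(496,32)])).ravel(),(proj('scene',S(s,cov(q[3],C)))-u2([(122,22),(491,91)])).ravel()]
r=least_squares(res,v[:4],loss='soft_l1'); print(r.x,v[:4]);print(res(r.x).reshape(-1,2)); v[:4]=r.x
J=np.array([[-.066,0,.105],[-.02,.008,.149],[-.02,-.008,.149],[.02,-.008,.149],[.02,.008,.149]])
rj=lambda q:(proj('wrist',jug(q,J))-w([(257,503),(240,457),(271,457),(269,363),(235,363)])).ravel()
r=least_squares(rj,v[4:7],loss='soft_l1'); print(r.x,v[4:7]);print(rj(r.x).reshape(-1,2))
np.save('v2.npy',v)
E
```

```text
[ 0.5237 -0.0002  0.2099  1.7981] [ 0.5229 -0.0039  0.2269  1.8153]
[[ 0.8955  0.5548]
 [ 0.0026  3.4352]
 [-1.9804  0.3695]
 [ 0.3746 -0.0115]
 [-2.4659 -4.1406]
 [-2.9848 -1.1045]
 [-1.1503 -0.1835]
 [-0.5829 -0.5396]
 [ 0.7388  0.6223]
 [-0.4596 -1.0606]
 [-0.2518  0.3034]]
[ 0.5232 -0.0704  2.232 ] [ 0.5252 -0.0747  2.1995]
[[ 0.1225 -0.8481]
 [-0.8776 -1.1179]
 [ 0.3694 -1.6325]
 [ 0.3577  4.4663]
 [-0.1358  5.0251]]
```

```bash
python3 - <<'E'
from h import *
x,y=.5242,-.0725; a=2.21-np.pi/2
ctrl.goto([x,y,.24],down(a))
b=ctrl.move_l([x,y,.127],vel=.1,contact_N=8); print(b,ctrl.current_tool_pos(),ctrl.current_contact_force())
if not b:
    ctrl.command_gripper(0.0); print(ctrl.current_grip_width(),ctrl.current_contact_force(),ctrl.current_t())
E
```

```text
False [ 0.5245 -0.0726  0.1275] [ 0.4204 -0.2095  0.5211]
0.17587987687436407 [-1.5174 -0.2171  0.0152] 6.8417
```

```bash
python3 - <<'E'
from h import *
x,y=.5242,-.0725; a0=2.21-np.pi/2; a1=.218-np.pi/2
for a in np.linspace(a0,a1,7)[1:]:
    ctrl.goto([x,y,.127],down(a)); print(np.degrees(a),ctrl.current_contact_force(),ctrl.current_wrist_torque(),ctrl.current_grip_width())
print(ctrl.current_t())
cv2.imwrite('pics/e_top.png',ctrl.read_camera('top'));cv2.imwrite('pics/e_w.png',ctrl.read_camera('wrist'))
E
```

```text
17.601473925568598 [ 0.6121  1.1818 -2.7088] [-0.1486 -0.065  -0.0701] 0.17548850876034766
-1.4207248727747326 [-0.4041  0.1922 -3.5613] [-0.1226 -0.0389 -0.1082] 0.17278462715446663
-20.442923671118063 [-0.232  -1.1729 -3.8278] [-0.1792  0.0478 -0.0681] 0.17317653778959508
-39.4651224694614 [-0.4214 -0.7164 -5.5637] [-0.138   0.1253 -0.1159] 0.17272712621450992
-58.48732126780473 [-0.0767  0.0144 -6.2586] [-0.1532  0.1462 -0.016 ] 0.17427807914496568
-77.50952006614806 [-0.4311 -0.0224 -7.1564] [-0.0562  0.1928 -0.0423] 0.17249522315015708
9.3917
```

View pics/e_w.png

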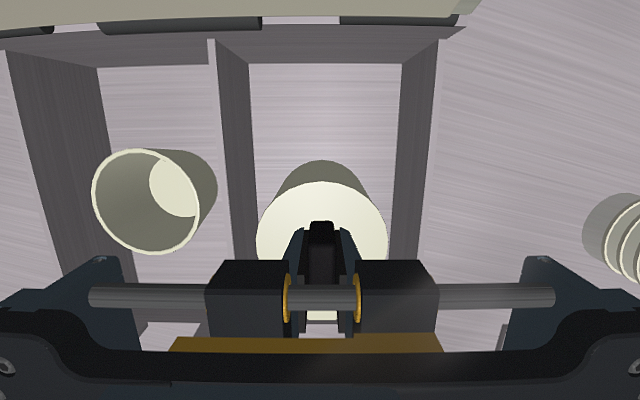

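```bash
python3 - <<'E'
from h import *
print(ctrl.current_tool_pos(),ctrl.current_contact_force(),ctrl.current_eef_rot())
p=[.5242,-.0725,.127]
for k in range(6):
    p[2]-=.0006; ctrl.move_l(p,vel=.02); f=ctrl.current_contact_force(); print(p[2],ctrl.current_tool_pos()[2],f)
    if f[2]>-1.5: break
ctrl.command_gripper(.6); print(ctrl.current_contact_force(),ctrl.current_t())
E
```

```text
[ 0.5241 -0.0725  0.1269] [-0.2579  0.9534 -6.8508] [[ 0.2217 -0.0002  0.9751]
 [-0.9751  0.0001  0.2217]
 [-0.0001 -1.     -0.0002]]
0.1264 0.1269098672738317 [-2.8434  0.9487  6.6895]
[ 0.1354 -0.2928  0.0607] 10.4833
```

```bash
python3 - <<'E'
from h import *
ctrl.move_l([.5242,-.0725,.26],vel=.2)
cv2.imwrite('pics/f_w.png',ctrl.read_camera('wrist'));im=ctrl.read_camera('top');cv2.imwrite('pics/f_top.png',im)
cv2.imwrite("pics/f_t2.png",cv2.resize(im[110:290,210:380],None,fx=3.3,fy=3.3,interpolation=cv2.INTER_CUBIC))
print(ctrl.current_t())
E
```

```text
11.4
```

View pics/f_w.png

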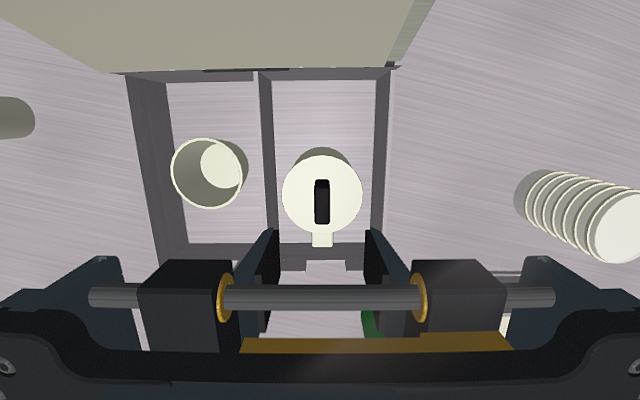

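View pics/f_t2.png

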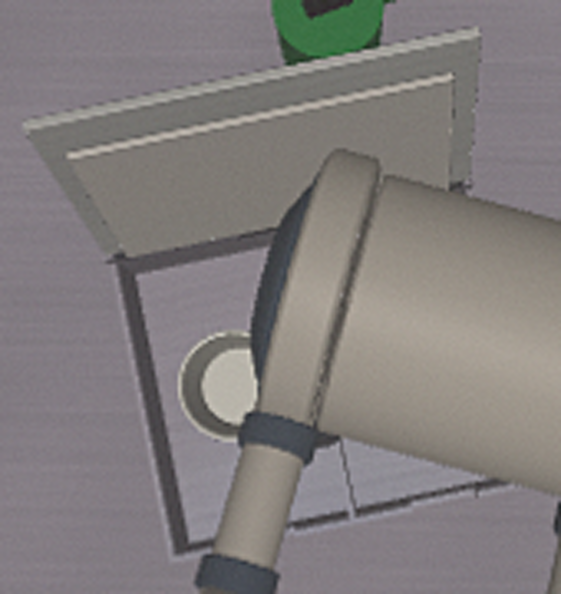

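```bash
cat >> h.py <<'E'
SS=np.array([.5234,-.002,.218])
A1=.218-np.pi/2
def tip(th,off=0.0,d=.19,hw=.016):
    # TCP pose (world) touching the outer face at angle th; off = stand-off along face normal
    if th>np.pi/2:
        x=.12-.212*np.cos(th)+.008*np.sin(th); z=.135+.212*np.sin(th)+.008*np.cos(th)-(.212-d)
        p=[x+hw+off,0,z]
    else:
        x=.12-d*np.cos(th)+(.008+off)*np.sin(th); z=.135+d*np.sin(th)+(.008+off)*np.cos(th)
        p=[x+hw,0,z]
    return S(SS,[p])[0]
E
python3 - <<'E'
from h import *
for th in [1.8,1.57,1.3,1,.7,.4,.2]:
    print(th,tip(th),ctrl.ik(tip(th),down(A1)))
p=tip(1.8,.04);print(p,ctrl.ik(p,down(A1)));p[2]=.46;print(ctrl.ik(p,down(A1)))
E
```

```text
1.8 [0.7108 0.0395 0.3176] [-1.6204 32.1825 53.9063 -0.     93.9112 75.8892]
1.57 [0.6638 0.0291 0.325 ] [-2.635  27.4073 61.233  -0.     91.3597 74.8745]
1.3 [0.6141 0.0181 0.3202] [-3.88   22.8959 69.4449 -0.     87.6592 73.6296]
1 [0.5625 0.0067 0.2992] [-5.4025 19.0243 78.7695 -0.     82.2062 72.1071]
0.7 [ 0.5193 -0.0029  0.2635] [-6.9099 16.9364 87.7214 -0.     75.3421 70.5996]
0.4 [ 0.4884 -0.0098  0.2164] [-8.1535 17.1753 95.6465 -0.     67.1782 69.356 ]
0.2 [ 0.4759 -0.0125  0.1806] [-8.6979 18.7825 99.9902 -0.     61.2273 68.8116]
[0.7499 0.0482 0.3176] [-0.874  36.2287 46.4158 -0.     97.3555 76.6355]
[ -0.874   36.4013  25.6938  -0.     117.9048  76.6355]
```

```bash
python3 - <<'E'
from h import *
ctrl.move_l([.5242,-.0725,.46],vel=.3)
ctrl.command_gripper(0.0)
p=tip(1.8,.05); q=p.copy(); q[2]=.46
ctrl.move_l(q,vel=.25)
ctrl.move_l(p,vel=.15)
print(ctrl.current_t(),ctrl.current_contact_force(),ctrl.current_tool_pos())
im=ctrl.read_camera('scene');cv2.imwrite("pics/g.png",cv2.resize(im[60:280,200:420],None,fx=2.6,fy=2.6,interpolation=cv2.INTER_CUBIC))
E
```

```text
15.4833 [-0.2835 -0.39   -1.35  ] [0.76   0.0502 0.319 ]
```

View pics/g.png

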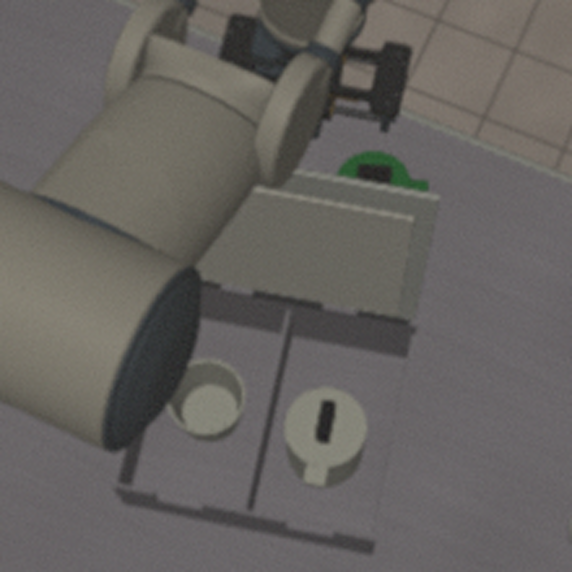

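```bash
python3 - <<'E'
from h import *
f0=ctrl.current_contact_force()
b=ctrl.move_l(tip(1.8,-.03),vel=.04,contact_N=3); print(b,ctrl.current_tool_pos(),ctrl.current_contact_force()-f0)
# station-frame x offset vs tip(1.8)
d=(ctrl.current_tool_pos()-tip(1.8))@Rz(SS[2]); print('off',d)
if b:
  for th in np.arange(1.72,1.25,-.08):
    ctrl.move_l(tip(th),vel=.05); print(round(th,2),ctrl.current_contact_force()-f0,ctrl.current_tool_pos())
print(ctrl.current_t())
im=ctrl.read_camera('scene');cv2.imwrite("pics/g2.png",cv2.resize(im[60:280,200:420],None,fx=2.6,fy=2.6,interpolation=cv2.INTER_CUBIC))
E
```

```text
True [0.716  0.0407 0.3178] [0.2654 0.3777 0.7436]
off [ 0.0054 -0.      0.0002]
1.72 [0.801  0.4908 0.1434] [0.6944 0.0359 0.3211]
1.64 [-1.203   0.575   0.0465] [0.678  0.0323 0.3238]
1.56 [-0.0452  0.4597 -0.7549] [0.6615 0.0286 0.3252]
1.48 [-0.7059  0.3159 -0.033 ] [0.6466 0.0253 0.325 ]
1.4 [-0.661   1.167  -0.2694] [0.6318 0.022  0.3235]
1.32 [0.0617 0.9292 0.1885] [0.6172 0.0188 0.321 ]
19.6417
```

View pics/g2.png

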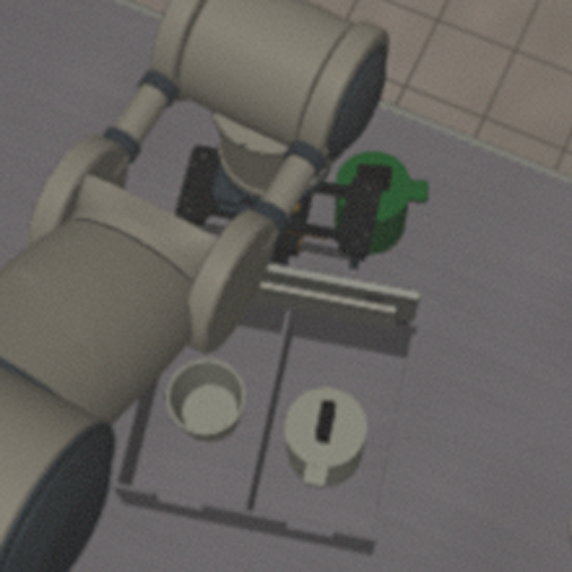

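```bash
python3 - <<'E'
from h import *
f0=ctrl.current_contact_force()
for th in np.arange(1.26,.55,-.06):
    ctrl.move_l(tip(th),vel=.05); print(round(th,2),ctrl.current_contact_force())
print(ctrl.current_t())
im=ctrl.read_camera('scene');cv2.imwrite("pics/g3.png",cv2.resize(im[60:280,200:420],None,fx=2.6,fy=2.6,interpolation=cv2.INTER_CUBIC))
E
```

```text
1.26 [ 0.3147 -0.0194 -0.4606]
1.2 [0.0568 0.0528 0.2495]
1.14 [ 0.6225 -0.2916  0.7099]
1.08 [0.0492 0.3004 0.7353]
1.02 [ 0.6991 -0.8564 -0.0586]
0.96 [ 0.1389 -0.1428  0.2608]
0.9 [ 0.8489  0.0969 -0.2646]
0.84 [-0.2855  0.2575 -0.9988]
0.78 [-0.8356 -0.4962 -0.3242]
0.72 [-1.2345  1.441  -0.0412]
0.66 [ 0.4936  0.2231 -0.2343]
0.6 [ 0.2823 -0.3006 -0.8221]
24.1917
```

View pics/g3.png

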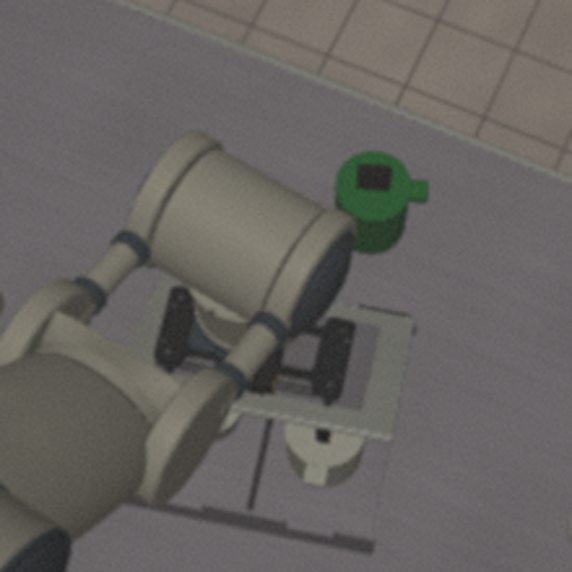

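```bash
python3 - <<'E'
from h import *
def F(n=12):
    r=[]
    for _ in range(n): r.append(ctrl.current_contact_force()); ctrl.sleep(.01)
    return np.mean(r,0)
th=.6
while th>.16:
    th-=.02
    b=ctrl.move_l(tip(th),vel=.02,contact_N=4)
    f1=ctrl.current_contact_force(); f=F(); p=ctrl.current_tool_pos()
    print(round(th,2),b,'z',round(p[2],4),f1[2].round(2),f.round(2))
    if b or f[2]>2.5: break
print(ctrl.current_t(),tip(th))
E
```

```text
0.58 False z 0.2458 -0.23 [-0.02  0.06 -0.01]
0.56 False z 0.2426 -0.79 [ 0.14  0.12 -0.  ]
0.54 False z 0.2395 -0.3 [-0.03  0.03 -0.02]
0.52 False z 0.2363 0.07 [-0.01 -0.02 -0.12]
0.5 False z 0.2331 -0.07 [0.   0.2  0.01]
0.48 False z 0.2298 0.46 [ 0.08 -0.03  0.02]
0.46 False z 0.2265 0.01 [-0.07 -0.11 -0.13]
0.44 False z 0.2231 0.43 [ 0.26 -0.17  0.19]
0.42 False z 0.2197 0.29 [-0.07  0.18 -0.12]
0.4 False z 0.2163 0.0 [-0.09  0.04  0.16]
0.38 False z 0.2129 0.05 [ 0.07 -0.16  0.2 ]
0.36 False z 0.2094 -0.17 [-0.11 -0.02  0.01]
0.34 False z 0.2059 0.47 [ 0.15 -0.2  -0.28]
0.32 False z 0.2023 -0.06 [-0.02 -0.21  0.02]
0.3 False z 0.1987 -0.5 [ 0.07 -0.07 -0.13]
0.28 True z 0.1971 7.15 [-0.89  0.76  7.38]
31.175 [ 0.4801 -0.0116  0.1952]
```

```bash
python3 - <<'E'
from h import *
p=ctrl.current_tool_pos(); 
ctrl.move_l([p[0],p[1],p[2]+.01],vel=.02)
f=np.mean([ctrl.current_contact_force() for _ in range(5)],0); print(f)
ctrl.move_l([p[0]-.0,p[1],p[2]+.13],vel=.15)
ctrl.move_l([p[0]-.12,p[1],p[2]+.16],vel=.2)
print(ctrl.current_t())
im=ctrl.read_camera('scene');cv2.imwrite("pics/h1.png",cv2.resize(im[100:290,220:410],None,fx=3,fy=3,interpolation=cv2.INTER_CUBIC))
im=ctrl.read_camera('wrist');cv2.imwrite("pics/h2.png",im)
E
```

```text
[-0.0416 -0.282  -0.5761]
33.5583
```

View pics/h1.png

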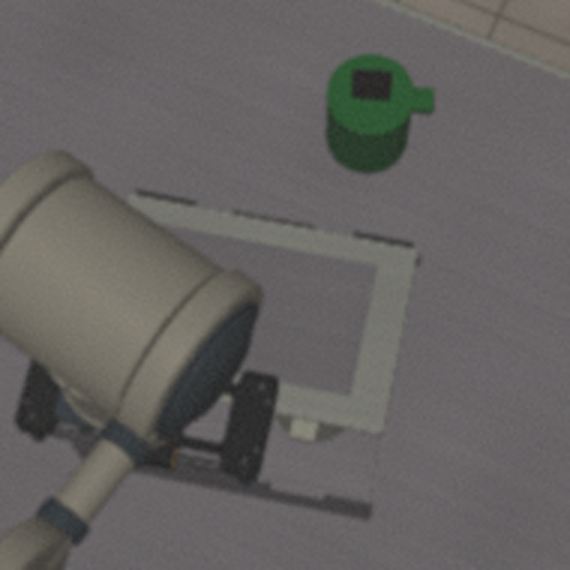

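View pics/h2.png

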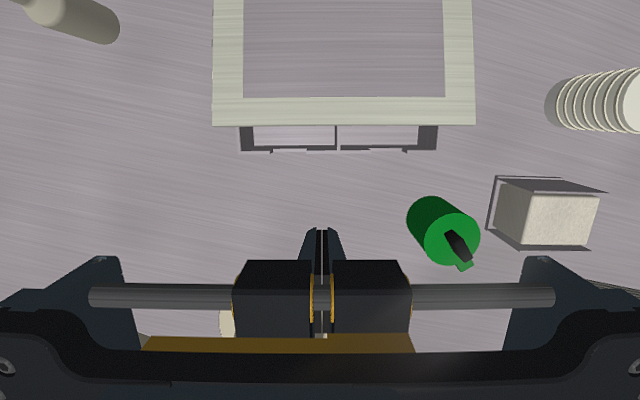

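```bash
python3 - <<'E'
from h import *
t=tip(.285)
ctrl.move_l([t[0],t[1],.30],vel=.2)
ctrl.move_l([t[0],t[1],.204],vel=.1)
z=.204; f0=np.mean([ctrl.current_contact_force() for _ in range(5)],0)
while z>.190:
    z-=.0005; b=ctrl.move_l([t[0],t[1],z],vel=.02)
    r=[]
    for _ in range(6): r.append(ctrl.current_contact_force()); ctrl.sleep(.01)
    f=np.mean(r,0)-f0; print(round(z,4),round(ctrl.current_tool_pos()[2],5),f.round(2))
    if f[2]>6: break
p=ctrl.current_tool_pos(); print(ctrl.current_t())
ctrl.move_l([p[0],p[1],p[2]+.006],vel=.005)
ctrl.move_l([p[0],p[1],p[2]+.13],vel=.15)
ctrl.move_l([.36,.02,.36],vel=.25)
ctrl.goto([.28,.5,.35],down(A1))
for n in('scene','top'):
    im=ctrl.read_camera(n); cv2.imwrite(f'pics/k_{n}.png',im)
    o=(225,110) if n=='scene' else (210,110)
    cv2.imwrite(f'pics/k2_{n}.png',cv2.resize(im[o[1]:o[1]+175,o[0]:o[0]+170],None,fx=3.4,fy=3.4,interpolation=cv2.INTER_CUBIC))
print(ctrl.current_t())
E
```

```text
0.2035 0.20372 [ 0.55 -0.4  -0.81]
0.203 0.20299 [ 0.14 -0.38 -0.63]
0.2025 0.20246 [-0.13 -0.56 -1.02]
0.202 0.20198 [ 0.39 -0.22 -0.61]
0.2015 0.20147 [ 0.38 -0.33 -1.11]
0.201 0.201 [ 0.41 -0.11 -1.18]
0.2005 0.20048 [ 0.6  -0.3  -0.58]
0.2 0.19999 [ 0.26 -0.37 -0.88]
0.1995 0.19948 [ 0.26 -0.64 -0.46]
0.199 0.19899 [ 0.33 -0.23 -0.88]
0.1985 0.19851 [ 0.63 -0.69 -0.92]
0.198 0.19805 [-0.31 -0.13  1.29]
0.1975 0.19773 [-1.86 -0.31  6.13]
39.475
44.3833
```

View pics/k2_scene.png

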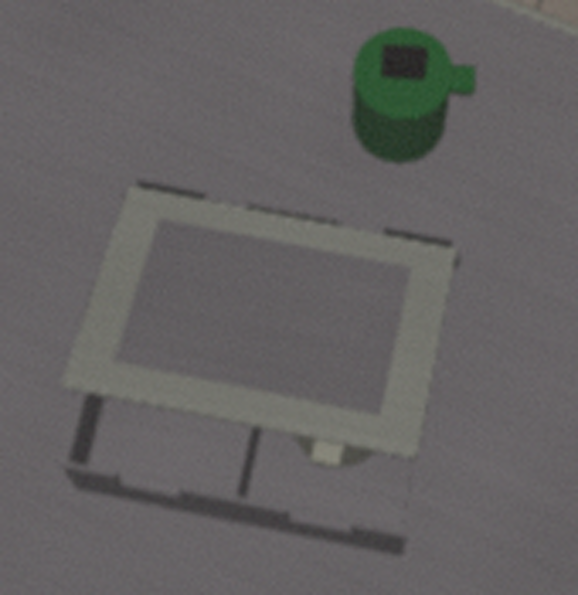

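View pics/k_top.png

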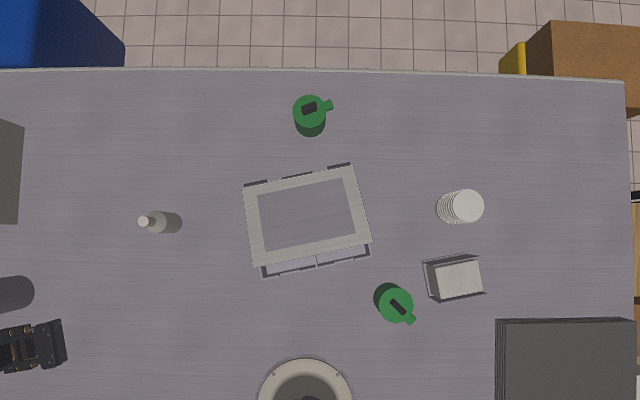

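```bash
python3 -c "
from bench import ctrl
ctrl.sign_off(); print(ctrl.current_t())"
```

```text
the job is handed in; nothing more can be done
the job is handed in; nothing more can be done
```

The salsa station is ready and I've handed it in, at about 44 s of the 64 s allowed.

- **Jug:** I gripped the lid handle and turned the jug about 114° clockwise where it stood. The wrist picture afterwards shows the spout over the pouring gap, within about 1–2° of square. The jug is upright in its bay.
- **Cover:** I pushed it over slowly from behind and then lowered it in 0.02 rad steps. I felt the pad meet the handle at about 0.29 rad, with a push of about 7 N. After letting go, I touched the cover once more. The force rose sharply from 1 N to 6 N within about 0.3 mm at nearly the same height, so it is resting on the handle with no gap I could feel. The last pictures, with the arm clear, show it staying down.
- **Other things:** The bottle, cups, napkin holder and green jugs show unmoved in the last overhead picture. The tub was not touched, but the cover now hides it.

**Disagreements with the description:**
- **Starting angle:** The spout started about 1.98 rad from the front, not the stated 0.5–1.3 rad. All three cameras agreed, so I went by the pictures.
- **Slight lift:** At the end of the turn the wrist carried about 7 N, so the jug's weight was on the gripper, perhaps a hair off the floor. I lowered it before opening the fingers.

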